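# Stand the fallen transmitter up in the lane and slide it under the dosing needle

### The job

One pressure transmitter has toppled over the front guide rod of the shuttle. Stand it upright in its gap in the row, between the two guide rods, setting it down gently and letting go; then slide the shuttle smoothly along its bed until the port of that transmitter is right under the dosing needle. Keep the other transmitters standing, don't bump the needle or its stand, and leave the other things on the bench where they are.

Things in the scene. Friction and masses are not known exactly. Their poses are not given: they have to be found in the camera images.
- fallen: the fallen transmitter, about 180 g: grey round housing 46 mm across, 34 mm high; brass hex collar 27 mm across; brass stem 18 mm across. Origin on its axis 17 mm above its underside; z along the axis to the port (from origin: collar 17 to 23 mm, stem 23 to 65 mm). It lies across the lane, housing between the rods, stem over the robot-side rod, port end raised about 16 degrees
- fallen_port (a point): centre of the fallen transmitter's port, on its axis 82 mm above its underside
- unit_a: a pressure transmitter of the row, same shape and size as the fallen one, standing port up in the lane; origin on its axis 17 mm above its underside. Neighbours are about 65 mm apart along the lane, and the fallen one's gap lies between two of the four.
- unit_b: a pressure transmitter of the row, same shape and size as the fallen one, standing port up in the lane; origin on its axis 17 mm above its underside
- unit_c: a pressure transmitter of the row, same shape and size as the fallen one, standing port up in the lane; origin on its axis 17 mm above its underside
- unit_d: a pressure transmitter of the row, same shape and size as the fallen one, standing port up in the lane; origin on its axis 17 mm above its underside
- shuttle: white plate 104 x 408 mm carrying the lane. Origin on the lane floor (34 mm above the table) at mid-lane; x across the lane, away from the robot; y along lane and slide; z up. It slides along its y with 2 to 4 N, stays where left, and reaches 20 mm to -y and 400 mm to +y of its start. A standing transmitter has its origin 17 mm above the lane floor
- lane_mid (a point): same point as the shuttle origin, mid-lane on its floor. The lane is 52 mm wide between two steel guide rods 8 mm thick along y (centres at x = -30 and +30 mm, 22 mm above the floor, tops at 26 mm) and 326 mm long between end stops
- shuttle_handle (a point): middle of the grip of the blue handle at the -y end of the shuttle: round bar 12 mm thick, 72 mm long along the shuttle's x, 46 mm above the lane floor, on two legs; pinch it from above, fingers closing along the shuttle's y. Axes as the shuttle's
- dosing_stand: fixed dosing stand: an arm (259 to 281 mm above the table) holds an upright orange-filled syringe (24 mm thick, from 182 mm up) with hub and steel needle over the lane's middle line. Its column (22 mm thick, 374 mm high) stands 150 mm beyond the needle, away from the robot. Origin on the table under the needle; axes parallel to the shuttle's
- needle_tip (a point): tip of the dosing needle, 130 mm above the table (14 mm above the port of a standing transmitter); the needle and syringe are upright, so the blue syringe cap (31 mm across, top 309 mm above the table) is straight above it, and a green hub (162 to 182 mm) just above the needle
- paste_tin: bystander: tin 66 mm across, 40 mm high, origin under its centre
- flux_bottle: bystander: white bottle with red cap, 48 mm across, 105 mm high, origin under its centre
- screwdriver: bystander: yellow-handled screwdriver lying on the bench, origin near its middle
- board_a: bystander: green circuit board 50 x 34 mm, lying flat, origin under its centre
- board_b: bystander: green circuit board 50 x 34 mm, lying flat, origin under its centre
Mind the look-alikes: they are no part of the job. What is shaped like the unit_c but green or purple is not meant.

How it is judged:
By the outcome, as a careful person would: the job done as asked, in the order asked, and still so for the second after the job is handed in, with the robot touching nothing.
It also fails if it takes over 54 s, if anything falls off the work surface, if the arm or the gripper's body presses on something with over 40 N, if the wrist force passes 120 N, or if a joint passes its speed limit or range.

### The arm

A 7-joint arm with a two-finger parallel gripper is mounted at the origin on the work surface. World frame = base frame: x ahead of the robot, y to its left, z up, the work surface at z = 0. Lengths are in m, angles in rad, forces in N, time in s.
With the tool pointing down it reaches from about 0.35 to 0.9 m from the base axis. Payload 19.9 kg.
Tool frame: the origin (TCP) lies between the finger pads; the fingertips stand 19 mm ahead of it and the grasp point (between the pads) is the TCP; z points along the fingers, y is the line along which they close (so a half turn about z gives the same grasp; the last joint's range is limited). The gripper opens to 94 mm and grips with 3 to 60 N. Pads are 16 mm wide; open, the fingers measure 119 mm over their backs; the gripper's body (75 mm by 177 mm) begins 78 mm behind the grasp point.
Start: joints at [-1.216, 0.417, -0.01, 1.614, 0.005, 1.111, -0.053], TCP at [0.241, 0.577, 0.224] pointing down, gripper open.
Joint ranges: [-2.81, 2.81], [-0.39, 2.02], [-1.27, 1.25], [0.06, 2.57], [-1.19, 4.33], [0.19, 2], [-2.82, 2.82]. Speed limits (rad/s): [1.89, 1.89, 2.39, 2.39, 3.01, 3.01, 3.01].

### API

Orientations are given as a 3x3 rotation matrix whose columns are the frame's x, y, z axes.
In Python, from rig import robot gives the robot as it stands. Calls block until the motion is done:
- robot.move_ptp(position, orientation): joint-space move of the TCP to a pose.
- robot.move_linear(position, velocity=0.15, frame=None, threshold=None): straight line of the TCP; frame=None keeps the orientation; velocity is the mean speed in m/s. With threshold (N) it stops when the force on the tool has changed by that much, and returns True; else False.
- robot.goto_joints(angles): joint-space move.
- robot.gripper_to(opening): finger opening in m; the grip force is fixed at half the most; returns when the fingers have stopped.
- robot.pause(seconds).
- robot.ik(position, orientation): joint angles nearest the present ones, or None.
- robot.get_state(): the state.
- robot.grab_frame(name): name is "scene" or "top"; returns the picture (480x640x3 uint8, red, green, blue); there is no depth.
- robot.camera_info(name): a dict with "fx", "fy", "cx", "cy" (pixels), "dist" ([k1, k2, p1, p2, k3] as OpenCV has them; the pictures are not rectified), "rvec" (rotation vector, rad) and "tvec" (3), from world to camera coordinates, as OpenCV has them. Camera axes: x right, y down, z forward; pixel columns grow to the right and rows downward; lengths in m; the calibration is good to about 2 mm. A picture is of the moment at which its call begins. camera_info takes no time and is no camera call.
A pose or a line that the arm cannot do raises robot.PlanningError and nothing moves.
- robot.sign_off(): hands the job in; it is judged then, once.
The state is a dict: "time": time; "qpos": joint angles; "joint_vel": joint speeds; "effort": joint torques, N m; "ee_pos": TCP position; "tool_rot": TCP orientation; "force": force on the tool from outside, world axes, zero at the start; "moment": the same for the moment, N m; "opening": finger opening in m; "grasp_force": force on a finger pad.
Only numpy, scipy, OpenCV 4.12 (cv2) and the standard library are available. Lean on these libraries where they do the work, as an engineer would, in place of code of your own. Each camera call takes 0.05 s, during which the arm holds its last target. There are 200 camera calls.

## Working session

There is one attempt and no reset: what is moved stays moved. The work goes in short steps, each a Python script; the robot and the scene stay as the last script left them, time stands still between calls to the robot, and variables do not carry over. Pictures are saved under pics/ and viewed, at most 10 in all, crops included, and the job is handed in when it is done.

```bash
mkdir -p pics; ls; python3 - <<'E'
from rig import robot
import cv2
for n in ("scene","top"):
    im=robot.grab_frame(n); cv2.imwrite(f"pics/{n}0.png",im[:,:,::-1]); i=robot.camera_info(n); print(n,i)
print(robot.get_state())
E
```

```text
pics
scene {'fx': 501.2768702438811, 'fy': 501.2768702438811, 'cx': 309.14299195481055, 'cy': 238.68029750289634, 'dist': array([0.01293141, 0.        , 0.        , 0.        , 0.        ]), 'rvec': array([ 0.9966813 ,  2.52780696, -0.93700481]), 'tvec': array([ 0.35721949, -0.13664039,  1.43186345])}
top {'fx': 530.7829085927193, 'fy': 530.7829085927193, 'cx': 320.4273295336449, 'cy': 231.65894853952628, 'dist': array([-0.10786649,  0.        ,  0.        ,  0.        ,  0.        ]), 'rvec': array([ 2.15784722, -2.19707144,  0.0625409 ]), 'tvec': array([1.53191679e-04, 4.62308899e-01, 1.31386718e+00])}
{'time': 0.1, 'qpos': array([-1.21650487,  0.41791951, -0.01035477,  1.61409282,  0.00470574,
        1.11072066, -0.0530246 ]), 'joint_vel': array([ 4.45446189e-04,  6.39953051e-04,  2.88279415e-06, -1.88848040e-04,
        1.09410756e-03,  3.72249775e-04, -5.35975687e-04]), 'effort': array([ 1.66533486e-03, -8.52574039e+01,  6.40838519e-01, -4.26700652e+01,
       -4.87805740e-02,  1.63495116e-02,  4.17191222e-05]), 'ee_pos': array([0.24082076, 0.57639639, 0.22389323]), 'tool_rot': array([[-9.22704516e-01,  3.85507774e-01, -3.64169527e-04],
       [ 3.85507940e-01,  9.22703915e-01, -1.05503617e-03],
       [-7.07039986e-05, -1.11387689e-03, -9.99999377e-01]]), 'force': array([ 0.2062089 ,  0.13686678, -0.29643145]), 'moment': array([ 0.0079481 ,  0.0223087 , -0.04213799]), 'grasp_force': 0.0, 'opening': 0.09407348806396729}
```

View pics/scene0.png

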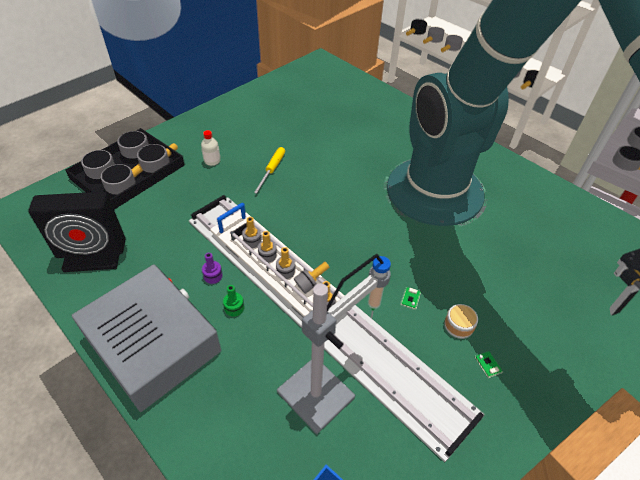

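View pics/top0.png

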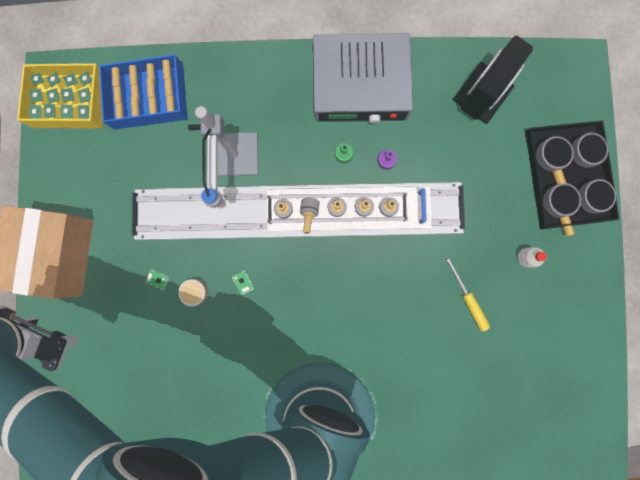

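The top view shows image-up = +x and left = +y. The standing ports are near (283,207), (337,206), (365,205) and (390,205). The fallen unit's housing is at (310,205) with its stem down to (308,230). The handle is at (423,205) and the syringe cap at (210,197). The scene view agrees.

```bash
cat > h.py <<'E'
import numpy as np, cv2
from rig import robot
def cam(n):
    i=robot.camera_info(n); K=np.array([[i['fx'],0,i['cx']],[0,i['fy'],i['cy']],[0,0,1.]])
    return K,i['dist'],i['rvec'],i['tvec']
def ray(n,uv):
    K,d,r,t=cam(n); R=cv2.Rodrigues(r)[0]
    p=cv2.undistortPoints(np.array([[uv]],float),K,d)[0,0]
    return -R.T@t, R.T@np.array([p[0],p[1],1.])
def on(n,uv,z):
    c,d=ray(n,uv); return c+d*(z-c[2])/d[2]
def tri(uv1,uv2):   # top, scene
    (c1,d1),(c2,d2)=ray("top",uv1),ray("scene",uv2)
    s=np.linalg.lstsq(np.c_[d1,-d2],c2-c1,rcond=None)[0]
    a,b=c1+s[0]*d1,c2+s[1]*d2; return (a+b)/2,np.linalg.norm(a-b)
def px(n,P):
    K,d,r,t=cam(n); return cv2.projectPoints(np.array([P],float),r,t,K,d)[0].ravel()
def blobs(im,lo,hi,amin=8):
    hsv=cv2.cvtColor(im,cv2.COLOR_RGB2HSV); m=cv2.inRange(hsv,np.array(lo),np.array(hi))
    k,_,st,c=cv2.connectedComponentsWithStats(m)
    return [(c[j].round(1),st[j]) for j in range(1,k) if st[j,4]>=amin]
E
python3 - <<'E'
from h import *
for n,(x,y,w,h) in (("top",(200,175,270,70)),("scene",(185,195,210,130))):
    im=robot.grab_frame(n)
    for nm,lo,hi in (("blue",(105,120,60),(125,255,255)),("brass",(10,90,90),(25,255,255))):
        for c,s in blobs(im,lo,hi):
            if x-10<c[0]<x+w+10 and y<c[1]<y+h: print(n,nm,c,s)
    f=790//w if n=="top" else 3
    cv2.imwrite(f"pics/{n}c.png",cv2.resize(im[y:y+h,x:x+w,::-1],None,fx=f,fy=f,interpolation=cv2.INTER_CUBIC))
# lane direction from bed corners
for uv in ((136,193),(461,185),(136,237),(463,232)): print(uv,on("top",uv,0.03).round(4))
E
```

```text
top blue [208.9 195.9] [202 189  14  14 141]
top blue [423.  203.6] [421 189   4  33  92]
top brass [336.8 206.3] [332 201  11  11  88]
top brass [364.2 205.8] [359 200  11  12  82]
top brass [389.4 206. ] [384 201  12  11  81]
top brass [282.3 207.6] [277 202  11  12  86]
top brass [307.6 220.6] [303 212  12  20 133]
scene blue [230.6 214.7] [217 203  28  30 211]
scene blue [381.1 264.4] [373 256  18  17 227]
scene brass [250.5 227.7] [245 217  13  20 164]
scene brass [266.3 241.9] [261 231  12  21 172]
scene brass [284.6 258.2] [279 247  13  21 183]
scene brass [318.7 270.1] [308 262  21  19 166]
scene brass [328.2 290.8] [323 281  10  21  72]
(136, 193) [0.5686 0.4591 0.03  ]
(461, 185) [ 0.5721 -0.363   0.03  ]
(136, 237) [0.4564 0.4579 0.03  ]
(463, 232) [ 0.4538 -0.3634  0.03  ]
```

```bash
python3 - <<'E'
import cv2,numpy as np
a=cv2.imread('pics/topc.png');b=cv2.imread('pics/scenec.png');print(a.shape,b.shape)
o=np.zeros((a.shape[0]+b.shape[0],800,3),np.uint8);o[:a.shape[0],:a.shape[1]]=a;o[a.shape[0]:,:b.shape[1]]=b
cv2.imwrite('pics/both.png',o[:600])
E
```

```text
(140, 540, 3) (390, 630, 3)
```

View pics/both.png

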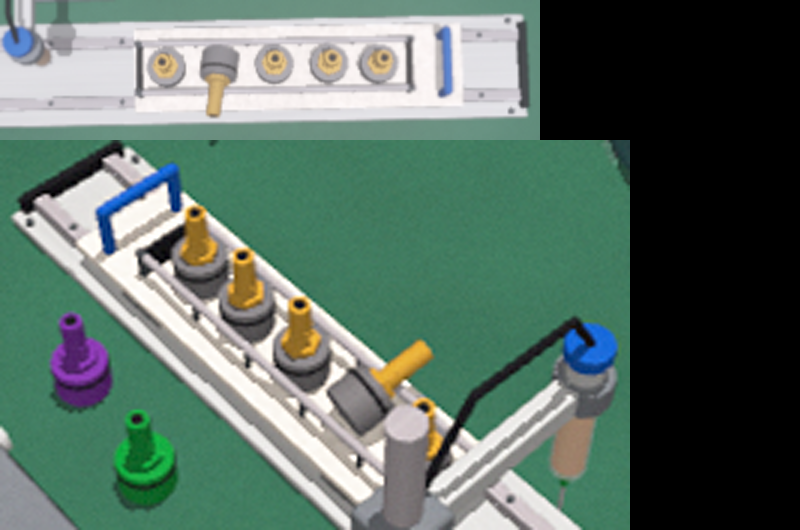

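The crop (top ×2, scene ×3) gives these pixels:
- **Standing ports, top:** about (281.5,205.5), (337,206), (364.5,206), (390.5,206).
- **Standing ports, scene:** (326,283), (285,250), (266,234), (250,219).
- **Fallen port:** about (307,230) in top and (327,264) in scene.
- **Needle tip, scene:** near (372,315).

```bash
python3 - <<'E'
from h import *
np.set_printoptions(precision=4,suppress=True)
T=[(281.5,205.5),(337,206),(364.5,206),(390.5,206)];S=[(326.3,283.3),(285,249.7),(265.7,233.7),(250,218.7)]
for t,s in zip(T,S): print("port",on("top",t,.116),on("scene",s,.116),tri(t,s))
print("fport",tri((307,230.5),(327.3,264)), on("top",(307,230.5),.08),on("scene",(327.3,264),.08))
print("housing",on("top",(309.5,206),.065), "underside",on("scene",(303.3,282.7),.056))
print("handle",tri((423,204),(230.6,212)),on("top",(423,204.5),.083))
print("cap",on("top",(208.9,195.9),.305),on("scene",(381.1,263),.305),"tip",on("scene",(372.5,315),.13))
# IK feasibility
def R(phi,yaw=0):
    z=np.array([np.sin(phi),0,-np.cos(phi)]);y=np.array([0,1,0.]);x=np.cross(y,z)
    return cv2.Rodrigues(np.array([0,0,yaw]))[0]@np.c_[x,y,z]
def Rf(phi,yaw=0): return R(phi,yaw)@np.diag([-1,-1,1])
for d in range(-60,81,10):
    row=[]
    for f in (R,Rf):
        for p in ((.46,.02,.08),(.46,.02,.2),(.513,.02,.2),(.513,.02,.1)):
            row.append(robot.ik(np.array(p),f(np.radians(d))) is not None)
    print(d,np.array(row)*1)
E
```

```text
port [0.5179 0.0801 0.116 ] [0.5156 0.0785 0.116 ] (array([0.5174, 0.08  , 0.1191]), np.float64(0.00028447454433278637))
port [ 0.5142 -0.0492  0.116 ] [ 0.5187 -0.0515  0.116 ] (array([ 0.5161, -0.0509,  0.114 ]), np.float64(0.004712771166770595))
port [ 0.513  -0.1132  0.116 ] [ 0.5196 -0.118   0.116 ] (array([ 0.5161, -0.1161,  0.1141]), np.float64(0.00803623083821589))
port [ 0.5119 -0.1737  0.116 ] [ 0.5163 -0.1799  0.116 ] (array([ 0.5145, -0.1762,  0.1168]), np.float64(0.0074281178627356725))
fport (array([0.4596, 0.0241, 0.0835]), np.float64(0.0034489267644396276)) [0.461 0.023 0.08 ] [0.4565 0.0236 0.08  ]
housing [0.5216 0.0166 0.065 ] underside [0.5211 0.0121 0.056 ]
handle (array([ 0.5196, -0.2561,  0.083 ]), np.float64(0.0010408821465745818)) [ 0.518  -0.2557  0.083 ]
cap [0.5168 0.2083 0.305 ] [0.5162 0.205  0.305 ] tip [0.5099 0.204  0.13  ]Traceback (most recent call last):
  File "<stdin>", line 18, in <module>
  File "<stdin>", line 12, in R
cv2.error: OpenCV(4.12.0) /io/opencv/modules/calib3d/src/calibration_base.cpp:151: error: (-210:Unsupported format or combination of formats) The matrices must have 32f or 64f data type in function 'Rodrigues'
```

```bash
cat >> h.py <<'E'
def R(deg,yaw=0,flip=False):
    """tool pitched deg from down towards +x, then yawed (deg) about z; closing along y"""
    f=np.radians(deg); z=np.array([np.sin(f),0,-np.cos(f)]); y=np.array([0,1.,0]); M=np.c_[np.cross(y,z),y,z]
    if flip: M=M@np.diag([-1.,-1,1])
    return cv2.Rodrigues(np.array([0,0,np.radians(yaw)]))[0]@M
E
python3 - <<'E'
from h import *
def m(j): 
    lo=np.array([-2.81,-.39,-1.27,.06,-1.19,.19,-2.82]);hi=np.array([2.81,2.02,1.25,2.57,4.33,2,2.82])
    return np.minimum(j-lo,hi-j).min().round(2)
for fl in (False,True):
  for d in range(-60,81,10):
    r=[]
    for p in ((.46,.02,.08),(.46,.02,.2),(.513,.02,.2),(.513,.02,.1)):
        j=robot.ik(np.array(p),R(d,-7 if p[0]<.5 else 0,fl)); r.append(None if j is None else m(j))
    print(fl,d,r)
E
```

```text
False -60 [np.float64(0.2), np.float64(0.03), None, np.float64(0.08)]
False -50 [np.float64(0.36), np.float64(0.18), np.float64(0.1), np.float64(0.25)]
False -40 [np.float64(0.54), np.float64(0.33), np.float64(0.27), np.float64(0.43)]
False -30 [np.float64(0.72), np.float64(0.5), np.float64(0.44), np.float64(0.62)]
False -20 [np.float64(0.68), np.float64(0.67), np.float64(0.63), np.float64(0.81)]
False -10 [np.float64(0.56), np.float64(0.64), np.float64(0.75), np.float64(0.7)]
False 0 [np.float64(0.43), np.float64(0.52), np.float64(0.64), np.float64(0.57)]
False 10 [np.float64(0.26), np.float64(0.4), np.float64(0.51), np.float64(0.34)]
False 20 [np.float64(0.01), np.float64(0.28), np.float64(0.36), np.float64(0.09)]
False 30 [np.float64(0.1), np.float64(0.16), np.float64(0.12), np.float64(0.02)]
False 40 [None, np.float64(0.04), None, np.float64(0.07)]
False 50 [None, None, np.float64(0.02), None]
False 60 [None, None, None, None]
False 70 [None, None, None, None]
False 80 [None, None, None, None]
True -60 [np.float64(0.11), np.float64(0.02), None, np.float64(0.01)]
True -50 [np.floa
[... 187 characters left out ...]
.46), np.float64(0.4), np.float64(0.56)]
True -20 [np.float64(0.56), np.float64(0.47), np.float64(0.5), np.float64(0.57)]
True -10 [np.float64(0.52), np.float64(0.45), np.float64(0.48), np.float64(0.56)]
True 0 [np.float64(0.42), np.float64(0.49), np.float64(0.46), np.float64(0.53)]
True 10 [np.float64(0.29), np.float64(0.4), np.float64(0.47), np.float64(0.4)]
True 20 [np.float64(0.01), np.float64(0.28), np.float64(0.36), np.float64(0.19)]
True 30 [np.float64(0.03), np.float64(0.18), np.float64(0.12), None]
True 40 [None, None, None, np.float64(0.1)]
True 50 [None, None, np.float64(0.07), None]
True 60 [None, None, None, None]
True 70 [None, None, None, None]
True 80 [None, None, None, None]
```

```bash
python3 - <<'E'
from h import *
np.set_printoptions(precision=4,suppress=True)
psi,al=np.radians(7.5),np.radians(16)
a=np.array([-np.cos(al)*np.cos(psi),np.cos(al)*np.sin(psi),np.sin(al)])
port=np.array([.4595,.0238,.079]); Rg=R(22,-7.5); g=port-.014*a-.006*Rg[:,2]
print("g",g)
robot.move_ptp(np.array([.2,.35,.3]),R(0,60)); print(robot.get_state()['qpos'])
robot.gripper_to(.05)
robot.move_ptp(np.array([.40,.03,.25]),R(10,-3))
robot.move_ptp(g-.07*Rg[:,2],Rg)
s=robot.get_state(); print(s['qpos'],s['time'])
print(robot.move_linear(g,velocity=.08,threshold=8)); s=robot.get_state(); print(s['ee_pos'],s['force'],s['time'])
for n in ("scene","top"): cv2.imwrite(f"pics/{n}1.png",robot.grab_frame(n)[:,:,::-1])
a=cv2.imread("pics/top1.png")[160:260,240:380];b=cv2.imread("pics/scene1.png")[200:330,230:400]
o=np.zeros((600,800,3),np.uint8); a=cv2.resize(a,None,fx=2.8,fy=2.8);b=cv2.resize(b,None,fx=2.8*1,fy=2.8)
o[:a.shape[0],:a.shape[1]]=a; o[:b.shape[0],320:320+min(480,b.shape[1])]=b[:,:480]; cv2.imwrite("pics/g1.png",o[:380])
E
```

```text
g [0.4706 0.0223 0.0807]
[-0.9296 -0.062  -0.1888  2.0144 -0.0126  1.188   1.5036]
[-0.503   0.0319  0.2898  2.3901  0.3261  0.377   0.9435] 4.475Traceback (most recent call last):
  File "<stdin>", line 12, in <module>
rig.PlanningError: the arm cannot follow that straight line within its joint ranges
```

```bash
python3 - <<'E'
from h import *
np.set_printoptions(precision=2,suppress=True)
g=np.array([.4706,.0223,.0807])
for y in (-7.5,):
  for d in (8,12,15,18,22):
    print(d,robot.ik(g,R(d,y)),robot.ik(g+[0,0,.05],R(d,y)))
for y in (0,20,-20,40,-40):
  for d in (-50,-55,-60):
    print(y,d,robot.ik(np.array([.516,.0145,.107]),R(d,y)),robot.ik(np.array([.516,.0145,.16]),R(d,y)))
E
```

```text
8 [-0.48  0.31  0.39  2.22 -0.18  0.5   1.47] [-0.48  0.21  0.38  2.18 -0.08  0.63  1.39]
12 [-0.44  0.28  0.33  2.26 -0.09  0.41  1.38] [-0.47  0.18  0.35  2.23 -0.01  0.54  1.32]
15 [-0.42  0.26  0.29  2.3  -0.01  0.34  1.29] [-0.47  0.16  0.33  2.27  0.05  0.47  1.25]
18 [-0.41  0.25  0.26  2.34  0.1   0.26  1.18] [-0.46  0.14  0.31  2.3   0.12  0.41  1.17]
22 [-0.18  0.23 -0.01  2.38  0.64  0.21  0.64] [-0.48  0.12  0.3   2.35  0.26  0.32  1.02]
0 -50 [-0.26  0.92  0.33  1.37 -0.21  1.78  1.7 ] [-0.26  0.85  0.34  1.35 -0.19  1.85  1.69]
0 -55 [-0.25  0.97  0.33  1.31 -0.21  1.86  1.7 ] [-0.25  0.91  0.33  1.3  -0.19  1.93  1.69]
0 -60 [-0.24  1.03  0.32  1.26 -0.21  1.95  1.7 ] None
20 -50 [-0.35  0.9   0.29  1.39 -0.01  1.72  1.86] [-0.35  0.83  0.29  1.38  0.01  1.8   1.86]
20 -55 [-0.34  0.95  0.29  1.34  0.01  1.81  1.86] [-0.35  0.89  0.29  1.33  0.02  1.88  1.87]
20 -60 [-0.34  1.01  0.28  1.29  0.02  1.89  1.86] [-0.34  0.94  0.29  1.29  0.04  1.96  1.87]
-20 -50 [-0.18  0.91  0.37  1.4  -0.41  1.77  1.53] [-0.18  0.84  0.38  1.39 -0.4   1.84  1.51]
-20 -55 [-0.16  0.96  0.37  1.35 -0.42  1.86  1.53] [-0.17  0.9   0.38  1.35 -0.41  1.93  1.52]
-20 -60 [-0.15  1.02  0.36  1.3  -0.43  1.94  1.54] [ 0.37  0.98 -0.55  1.28 -0.02  1.93  1.03]
40 -50 [-0.44  0.85  0.24  1.48  0.19  1.62  2.  ] [-0.44  0.78  0.24  1.47  0.21  1.69  2.01]
40 -55 [-0.44  0.9   0.24  1.43  0.21  1.69  1.99] [-0.44  0.83  0.24  1.43  0.24  1.77  2.01]
40 -60 [-0.44  0.96  0.24  1.39  0.24  1.77  1.99] [-0.44  0.88  0.24  1.39  0.26  1.84  2.01]
-40 -50 [-0.11  0.87  0.41  1.5  -0.61  1.71  1.38] [-0.12  0.8   0.42  1.49 -0.59  1.78  1.34]
-40 -55 [-0.09  0.92  0.4   1.46 -0.63  1.79  1.39] [-0.1   0.85  0.42  1.45 -0.62  1.86  1.35]
-40 -60 [-0.07  0.97  0.4   1.41 -0.65  1.87  1.39] [-0.08  0.9   0.42  1.41 -0.64  1.94  1.36]
```

```bash
cat >> h.py <<'E'
def snap(name,tb,sb,f=2.8):
    """save top crop and scene crop (x,y,w,h) side by side"""
    c=[]
    for n,(x,y,w,h) in (("top",tb),("scene",sb)):
        c.append(cv2.resize(robot.grab_frame(n)[y:y+h,x:x+w,::-1],None,fx=f,fy=f,interpolation=cv2.INTER_CUBIC))
    H=max(i.shape[0] for i in c)
    cv2.imwrite(f"pics/{name}.png",np.hstack([cv2.copyMakeBorder(i,0,H-i.shape[0],0,0,cv2.BORDER_CONSTANT) for i in c]))
E
python3 - <<'E'
from h import *
np.set_printoptions(precision=4,suppress=True)
psi,al=np.radians(7.5),np.radians(16)
a=np.array([-np.cos(al)*np.cos(psi),np.cos(al)*np.sin(psi),np.sin(al)])
port=np.array([.4595,.0238,.079]); Rg=R(16,-7.5); g=port-.014*a-.006*Rg[:,2]
robot.move_ptp(g+[0,0,.07],Rg)
print(robot.move_linear(g,velocity=.08,threshold=8)); s=robot.get_state(); print(s['ee_pos'],g,s['force'],s['time'])
robot.gripper_to(0); s=robot.get_state(); print(s['opening'],s['grasp_force'],s['force'])
snap("g1",(240,160,140,100),(230,200,140,130))
E
```

```text
False
[0.4714 0.0223 0.0813] [0.4712 0.0223 0.0809] [-0.9437  0.1443  0.2302] 5.875
0.017296785478539526 29.98465061187744 [0.2166 0.4133 0.44  ]
```

View pics/g1.png

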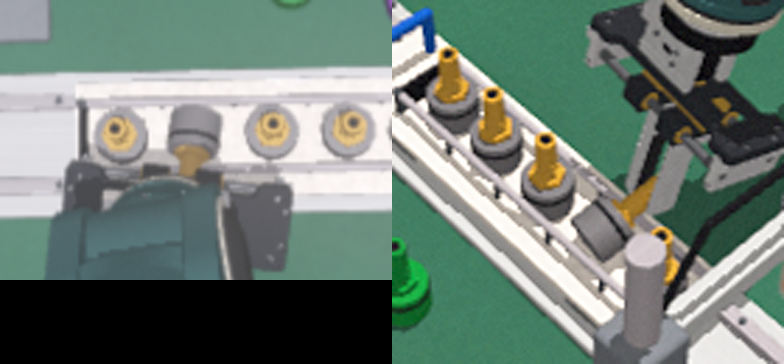

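Opening 17.3 mm shows the stem is held, and the picture shows the housing still in the lane with its neighbours standing. Next I lift and rotate upright.

```bash
python3 - <<'E'
from h import *
np.set_printoptions(precision=4,suppress=True)
s=robot.get_state(); p=s['ee_pos']
robot.move_linear(p+[0,0,.1],velocity=.08); print(robot.get_state()['force'],robot.get_state()['opening'])
P=np.array([.516,.0145,.16])
for f,d in ((.5,-20),(1,-58)):
    Rt=R(d,-7.5); Q=P+[-.045*(1-f),.008*(1-f),.02*(1-f)]
    robot.move_linear(Q-.006*Rt[:,2],velocity=.02,frame=Rt) if False else robot.move_ptp(Q-.006*Rt[:,2],Rt)
s=robot.get_state(); print(s['time'],s['qpos'],s['ee_pos'],s['opening'],s['force'])
snap("g2",(240,140,140,120),(230,180,140,140))
E
```

```text
[ 0.2176  0.3348 -1.9458] 0.017509342601870495
9.4667 [-0.0077  0.9114 -0.0094  1.2585 -0.1279  1.9716  1.437 ] [0.5209 0.0142 0.1636] 0.01711686442197837 [ 0.5954  0.1995 -1.2206]
```

View pics/g2.png

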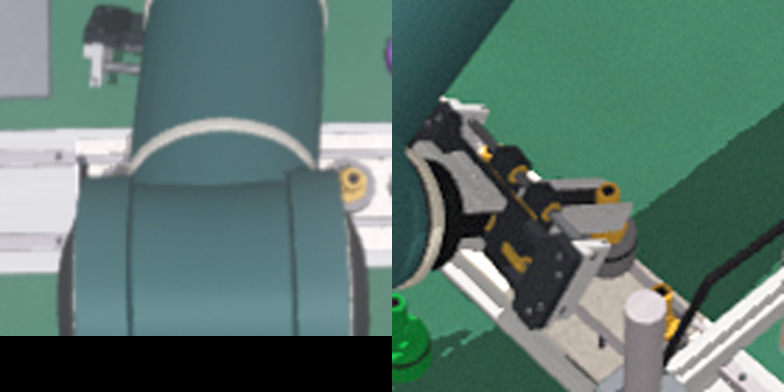

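The scene view shows the transmitter held roughly upright. Its port is at (306,248) and its housing near (309,269). I compare with the predicted pose.

```bash
python3 - <<'E'
from h import *
np.set_printoptions(precision=4,suppress=True)
s=robot.get_state(); P=s['ee_pos']+.006*s['tool_rot'][:,2]; print("P",P)
for h in (.014,-.034,-.051,-.068): print(h,px("scene",P+[0,0,h]))
for dx in (-.01,.01): print(px("scene",P+[dx,0,.014]),px("scene",P+[0,dx,.014]))
print("port seen",on("scene",(306.4,247.9),P[2]+.014))
im=robot.grab_frame("scene")
for c,st in blobs(im,(10,90,90),(25,255,255)): 
    if 280<c[0]<350 and 220<c[1]<320: print(c,st)
cv2.imwrite("pics/g3.png",cv2.resize(im[235:300,270:350,::-1],None,fx=7,fy=7,interpolation=cv2.INTER_CUBIC))
E
```

```text
P [0.5159 0.0156 0.1615]
0.014 [306.3098 248.9897]
-0.034 [306.1776 263.0555]
-0.051 [306.1329 267.8163]
-0.068 [306.0891 272.468 ]
[309.7596 246.5241] [303.0883 246.3245]
[302.8302 251.4767] [309.5602 251.6788]
port seen [0.5137 0.0136 0.1755]
[306.7 249. ] [303 245   9   8  49]
[285.8 255. ] [284 253   6   6  17]
[307.9 263.6] [301 260  13   7  41]
[328.4 291.1] [323 281  10  21  71]
```

View pics/g3.png

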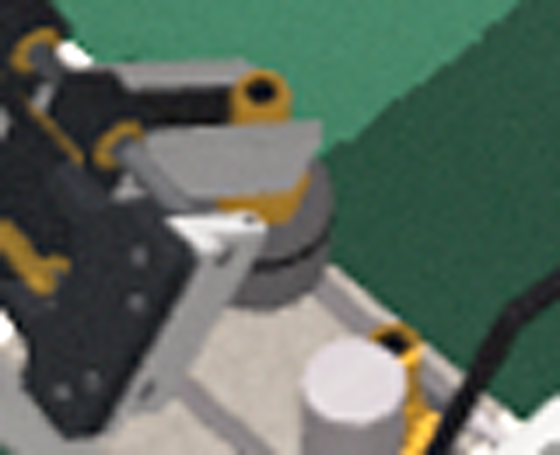

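```bash
python3 - <<'E'
from h import *
np.set_printoptions(precision=4,suppress=True,linewidth=200)
g=cv2.cvtColor(cv2.imread("pics/top0.png"),cv2.COLOR_BGR2GRAY).astype(int)
for c in (296,323,351): print(c,g[188:226,c])
for v in (195,196,197,217,218,219,220): print(v,on("top",(323,v),.058))
E
```

```text
296 [198 237 245 245 244 239 200 189 208 201 229 243 247 247 247 246 246 247 249 248 245 244 243 243 244 246 247 249 249 244 206 183 198 198 204 237 244 246]
323 [222 236 242 243 243 239 203 200 194 163 212 238 245 245 243 244 246 245 245 243 244 246 247 244 242 245 246 244 245 243 202 191 210 206 235 244 241 240]
351 [238 246 246 244 239 197 190 207 204 233 243 245 243 244 244 244 243 243 243 243 243 244 244 244 245 246 245 244 243 239 207 205 199 204 232 238 242 242]
195 [ 0.5489 -0.0166  0.058 ]
196 [ 0.5464 -0.0166  0.058 ]
197 [ 0.5439 -0.0165  0.058 ]
217 [ 0.4949 -0.0156  0.058 ]
218 [ 0.4924 -0.0156  0.058 ]
219 [ 0.49   -0.0156  0.058 ]
220 [ 0.4876 -0.0155  0.058 ]
```

Rods at top rows 195.3 and 219.4 put the lane centre at x≈0.518. I shift +2 mm and lower with force guards.

```bash
python3 - <<'E'
from h import *
np.set_printoptions(precision=4,suppress=True)
s=robot.get_state(); e=s['ee_pos']; e0=e+[.0022,0,0]; dz=s['ee_pos'][2]-(.1615)
robot.move_linear(e0,velocity=.02)
t=e0.copy(); t[2]=.108+dz
print(robot.move_linear(t,velocity=.05,threshold=5)); s=robot.get_state(); print(s['ee_pos'],t,s['force'],s['opening'])
if abs(s['ee_pos'][2]-t[2])<.003:
    t[2]=.097+dz
    print(robot.move_linear(t,velocity=.015,threshold=3)); s=robot.get_state(); print(s['ee_pos'],t,s['force'],s['opening'],s['time'])
    print("underside",s['ee_pos'][2]-dz-.068)
snap("g4",(240,140,100,90),(280,230,70,70),5)
E
```

```text
False
[0.5233 0.0151 0.1116] [0.5232 0.015  0.1113] [-0.0638  0.0489 -1.6426] 0.01756033758189487
True
[0.523  0.0151 0.104 ] [0.5232 0.015  0.1003] [2.8295 0.1395 7.1514] 0.01738964424077852 11.6667
underside 0.032653876460823544
```

View pics/g4.png

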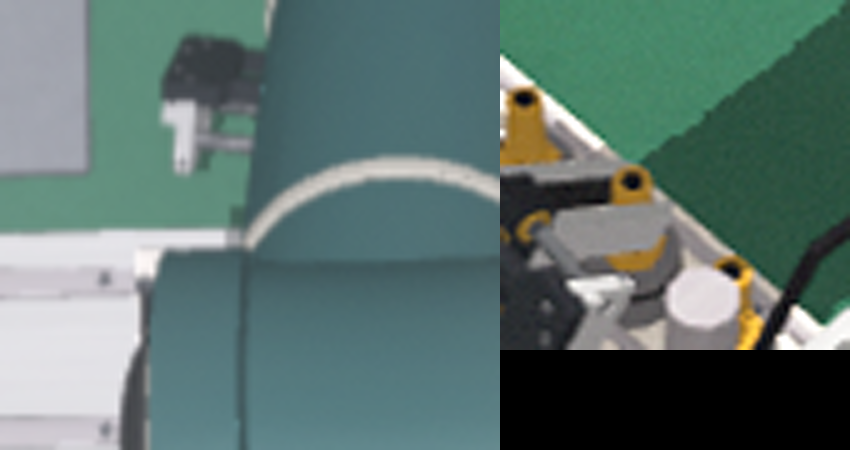

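Contact came at floor height. The port at (306.4,266.2) lies on the line midway between its neighbours at (285,249.6) and (326.6,284). I release and retreat.

```bash
python3 - <<'E'
from h import *
np.set_printoptions(precision=4,suppress=True)
robot.gripper_to(.04); s=robot.get_state(); print(s['opening'],s['force'])
z=s['tool_rot'][:,2]
robot.move_linear(s['ee_pos']-.07*z,velocity=.1)
robot.move_ptp(np.array([.50,-.08,.25]),R(-10))
robot.move_ptp(np.array([.5185,-.256,.20]),R(0)); print(robot.get_state()['time'])
snap("g5",(190,170,260,70),(200,195,200,130),1.7)
for n in("top","scene"): 
    im=robot.grab_frame(n); cv2.imwrite(f"pics/{n}5.png",im[:,:,::-1])
    for c,st in blobs(im,(10,90,90),(25,255,255)): 
        if 190<c[0]<450 and 190<c[1]<310: print(n,c,st)
E
```

```text
0.039815446256585715 [0.6778 0.945  0.4754]Traceback (most recent call last):
  File "<stdin>", line 5, in <module>
rig.PlanningError: the arm cannot follow that straight line within its joint ranges
```

```bash
python3 - <<'E'
from h import *
np.set_printoptions(precision=4,suppress=True)
s=robot.get_state()
robot.move_linear(s['ee_pos']+[.0,0,.05],velocity=.08)
robot.move_linear(robot.get_state()['ee_pos']+[0,0,.07],velocity=.1,frame=R(-35,-7.5))
robot.move_ptp(np.array([.50,-.08,.26]),R(-5))
robot.move_ptp(np.array([.5185,-.256,.20]),R(0)); print(robot.get_state()['time'])
snap("g5",(190,170,260,70),(200,195,200,130),1.7)
for n in("top","scene"): 
    im=robot.grab_frame(n); cv2.imwrite(f"pics/{n}5.png",im[:,:,::-1])
    for c,st in blobs(im,(10,90,90),(25,255,255)): 
        if 190<c[0]<450 and 190<c[1]<310: print(n,c,st)
E
```

```text
15.3917
top [336.7 206.4] [331 201  12  11  87]
top [364.2 205.9] [359 200  11  12  88]
top [389.3 206. ] [384 201  12  11  90]
top [282.2 207.6] [277 202  11  11  85]
top [308.9 208.3] [304 203  11  11  84]
scene [250.7 228.3] [245 217  13  20 163]
scene [266.3 241.8] [261 231  12  21 177]
scene [284.7 258.1] [279 247  13  21 188]
scene [305.7 274.5] [299 263  14  21 188]
scene [328.3 290.9] [323 281  10  21  71]
```

View pics/g5.png

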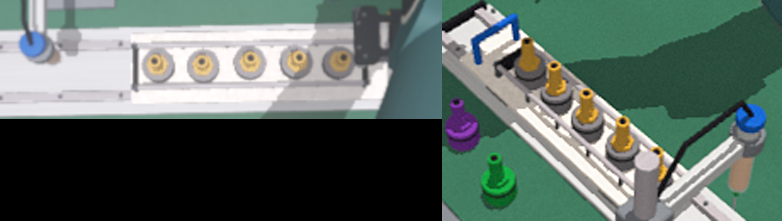

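All five transmitters are standing. Next I grip the handle and slide most of the way.

```bash
python3 - <<'E'
from h import *
np.set_printoptions(precision=4,suppress=True)
h=np.array([.5185,-.256,.080])
print(robot.move_linear(h,velocity=.1,threshold=8)); print(robot.get_state()['ee_pos'],robot.get_state()['force'])
robot.gripper_to(0); s=robot.get_state(); print(s['opening'],s['force'],s['ee_pos'])
e=s['ee_pos']
robot.move_linear(e+[0,.175,0],velocity=.05); s=robot.get_state(); print(s['ee_pos'],s['force'],s['time'])
for n in("top","scene"):
    im=robot.grab_frame(n); cv2.imwrite(f"pics/{n}6.png",im[:,:,::-1])
    for nm,lo,hi in (("brass",(10,90,90),(25,255,255)),("green",(60,150,90),(80,255,255)),("blue",(105,120,60),(125,255,255))):
        for c,st in blobs(im,lo,hi):
            if (180<c[0]<400 and 185<c[1]<240) if n=="top" else (290<c[0]<420 and 240<c[1]<350): print(n,nm,c,st)
im=cv2.imread("pics/scene6.png")[240:350,320:440]; im2=cv2.imread("pics/top6.png")[180:230,180:270]
cv2.imwrite("pics/g6.png",cv2.resize(im,None,fx=5,fy=5,interpolation=cv2.INTER_CUBIC))
E
```

```text
False
[ 0.5188 -0.2562  0.0806] [-0.4345  0.7212  0.4675]
0.010910711976067675 [-1.0351 -1.6222  2.7564] [ 0.5186 -0.2562  0.0801]
[ 0.5182 -0.0809  0.0801] [-1.0638 -0.8548  5.8039] 21.15
top brass [263.2 207.5] [258 202  11  11  87]
top brass [290.9 207.2] [285 202  12  11  90]
top brass [208.8 210.4] [203 205  12  10  69]
top brass [235.5 209.5] [230 204  12  11  89]
top blue [208.9 196.1] [202 189  14  14 136]
scene brass [300.2 270.6] [294 259  13  22 190]
scene brass [318.3 279.6] [315 276   8   9  50]
scene brass [339.  296.8] [337 295   7   6  20]
scene brass [364.2 325.1] [357 313  15  22 210]
scene brass [387.1 346.3] [380 334  14  23 225]
scene green [410.1 297.9] [402 287  19  21 177]
scene blue [381.1 264.3] [373 256  18  17 229]
```

View pics/g6.png

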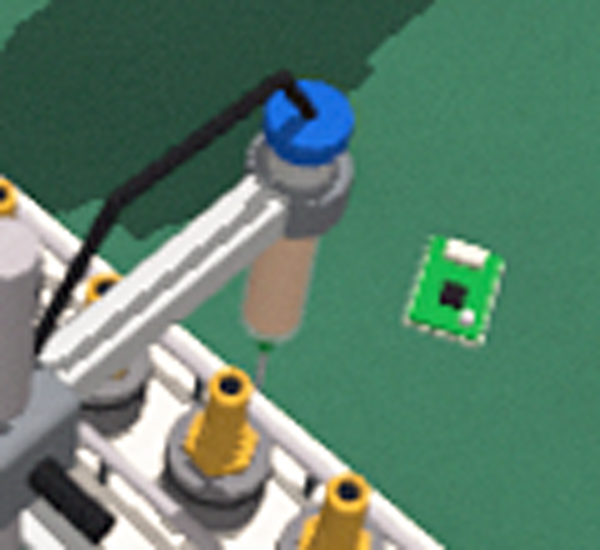

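In the scene crop (origin (320,240), ×5) our port hole is at (366.2,317) and the needle tip near (371.8,317.5). The neighbour's port is at (389.8,338.2), which leaves about 14.6 mm to slide. I check that numerically before moving.

```bash
python3 - <<'E'
from h import *
np.set_printoptions(precision=4,suppress=True)
p=on("scene",(366.2,317),.116); q=on("scene",(389.8,338.2),.116); print(p,q,"needle start",on("scene",(372.8,310.2),.162))
for d in (.012,.014,.0146,.016,.018):
    t=p+[0,d,0]; print(d,px("scene",t),"tip",px("scene",t+[0,0,.014]),"hub",px("scene",t+[0,0,.046]))
print("top port",on("top",(235.2,209.),.108),on("top",(208.5,209.9),.108))
im=cv2.imread("pics/scene6.png"); hsv=cv2.cvtColor(im,cv2.COLOR_BGR2HSV)
for r in range(304,322): print(r,im[r,368:378].tolist() if 0 else [tuple(v) for v in im[r,369:376].astype(int).tolist()])
# syringe edges mid (orange)
m=cv2.inRange(hsv,(3,50,80),(20,150,255))
for r in range(292,306,2):
    c=np.where(m[r,360:390])[0]+360; print(r,c.min() if len(c) else 0,c.max() if len(c) else 0)
E
```

```text
[0.5152 0.1936 0.116 ] [0.517  0.2581 0.116 ] needle start [0.5189 0.2084 0.162 ]
0.012 [370.5927 320.739 ] tip [371.3115 317.0165] hub [373.0131 308.2068]
0.014 [371.3296 321.3663] tip [372.0569 317.6469] hub [373.7785 308.8441]
0.0146 [371.551  321.5547] tip [372.2808 317.8362] hub [374.0084 309.0356]
0.016 [372.068  321.9948] tip [372.8037 318.2784] hub [374.5454 309.4827]
0.018 [372.8077 322.6245] tip [373.5519 318.9112] hub [375.3138 310.1225]
top port [0.5128 0.1902 0.108 ] [0.512  0.2538 0.108 ]
304 [(127, 138, 139), (107, 130, 156), (106, 130, 159), (109, 134, 165), (108, 131, 163), (112, 135, 163), (111, 133, 165)]
305 [(125, 142, 114), (129, 143, 145), (111, 132, 159), (108, 134, 165), (110, 133, 167), (108, 134, 165), (112, 134, 167)]
306 [(117, 139, 101), (137, 150, 136), (121, 139, 130), (112, 134, 144), (113, 133, 156), (116, 136, 159), (111, 133, 156)]
307 [(107, 136, 79), (114, 137, 92), (120, 142, 114), (127, 145, 129), (126, 142, 132), (125, 142, 130), (130, 143, 136)]
308 [(101, 130, 64), (97, 128, 64), (84, 118, 62), (71, 112, 59), (81, 120, 70), (100, 126, 89), (
[... 929 characters left out ...]
), (102, 134, 68)]
317 [(89, 207, 253), (119, 190, 231), (115, 115, 108), (103, 125, 76), (98, 132, 66), (101, 133, 70), (102, 132, 70)]
318 [(79, 200, 248), (163, 210, 239), (199, 208, 214), (99, 120, 78), (97, 128, 60), (98, 129, 62), (103, 131, 70)]
319 [(96, 178, 227), (210, 231, 244), (255, 255, 255), (236, 245, 249), (104, 131, 76), (91, 123, 56), (100, 130, 67)]
320 [(96, 137, 169), (203, 215, 227), (251, 255, 255), (254, 255, 255), (235, 245, 253), (144, 167, 137), (95, 123, 57)]
321 [(133, 148, 172), (222, 219, 227), (223, 224, 232), (237, 244, 251), (254, 255, 255), (235, 243, 250), (149, 175, 142)]
292 371 381
294 370 380
296 370 380
298 370 380
300 369 379
302 369 379
304 370 378
```

```bash
cat >> h.py <<'E'
def hole(im,uv,r=4):
    """centroid of the dark port hole near uv (RGB image)"""
    u,v=int(round(uv[0])),int(round(uv[1])); g=im[v-r:v+r+1,u-r:u+r+1].max(2).astype(float)
    w=np.clip(110-g,0,None); w[g>110]=0
    k,l,st,c=cv2.connectedComponentsWithStats((w>0).astype(np.uint8)); j=1+np.argmax(st[1:,4]); w*=(l==j)
    y,x=np.mgrid[v-r:v+r+1,u-r:u+r+1]; return np.array([(w*x).sum(),(w*y).sum()])/w.sum(), int((w>0).sum())
E
python3 - <<'E'
from h import *
np.set_printoptions(precision=3,suppress=True)
im=cv2.imread("pics/scene6.png")[:,:,::-1]
a,_=hole(im,(366.2,317)); b,_=hole(im,(389.8,338.2)); print(a,b,on("scene",a,.116),on("scene",b,.116))
im5=cv2.imread("pics/scene5.png")[:,:,::-1]
c,_=hole(im5,(306.4,266)); print("before slide",c,on("scene",c,.116))
p=on("scene",a,.116)
for d in (.010,.012,.014): print(d,px("scene",p+[0,d,.014]),px("scene",p+[0,d,.025]),px("scene",p+[0,d,.046]))
e=robot.get_state(); robot.move_linear(e['ee_pos']+[0,.012,0],velocity=.03); s=robot.get_state(); print(s['ee_pos'],s['time'])
im=robot.grab_frame("scene"); cv2.imwrite("pics/scene7.png",im[:,:,::-1])
a,n=hole(im,px("scene",p+[0,.012,0])); print(a,n,on("scene",a,.116)-p,"tip expected",px("scene",on("scene",a,.116)+[0,0,.014]))
cv2.imwrite("pics/g7.png",cv2.resize(im[295:340,350:395,::-1],None,fx=13,fy=13,interpolation=cv2.INTER_CUBIC))
E
```

```text
[365.483 316.783] [389.13  337.986] [0.516 0.192 0.116] [0.518 0.257 0.116]
before slide [305.738 265.994] [0.516 0.014 0.116]
0.01 [369.838 316.167] [370.4   313.184] [371.501 307.348]
0.012 [370.581 316.796] [371.15  313.815] [372.264 307.984]
0.014 [371.325 317.426] [371.901 314.447] [373.028 308.621]
[ 0.518 -0.068  0.08 ] 21.8083
[370.201 320.999] 11 [0.    0.013 0.   ] tip expected [370.916 317.277]
```

View pics/g7.png

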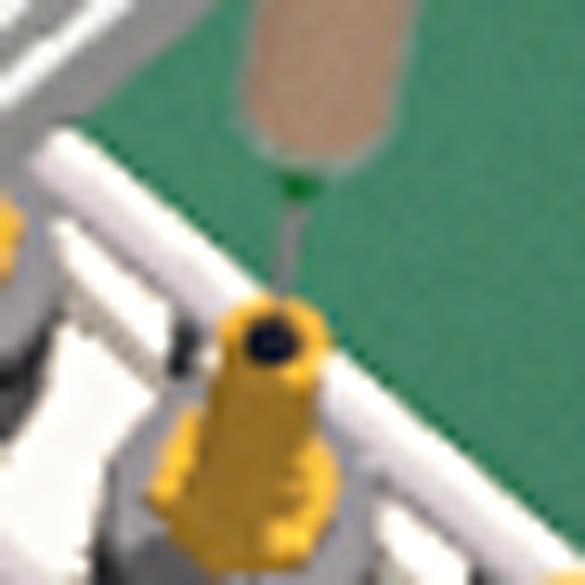

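The needle tip is at (371.1,317.6) and the port at (370.2,321.0), with the tip expected at (370.9,317.3) for perfect alignment. About 0.6 mm remains. I make that trim, release, retreat and verify.

```bash
python3 - <<'E'
from h import *
np.set_printoptions(precision=3,suppress=True)
e=robot.get_state()['ee_pos']; robot.move_linear(e+[0,.0006,0],velocity=.01)
robot.gripper_to(.04); e=robot.get_state()['ee_pos']
robot.move_linear(e+[0,0,.12],velocity=.12); robot.pause(.3)
im=robot.grab_frame("scene"); a,n=hole(im,(370.5,321.2)); print(a,n,"tip expected",px("scene",on("scene",a,.116)+[0,0,.014]))
for c,st in blobs(im,(10,90,90),(25,255,255)):
    if 240<c[0]<420 and 190<c[1]<360: print("scene",c,st)
t=robot.grab_frame("top")
for c,st in blobs(t,(10,90,90),(25,255,255)):
    if 190<c[0]<450 and 190<c[1]<230: print("top",c,st)
# needle columns: darkest-saturation centre per row
s=cv2.cvtColor(im,cv2.COLOR_RGB2HSV)[:,:,1].astype(float)
for r in range(311,317):
    w=np.clip(110-s[r,368:377],0,None); print(r,(w*np.arange(368,377)).sum()/max(w.sum(),1))
st=robot.get_state(); print(st['time'],st['ee_pos'],st['force'])
E
```

```text
[370.886 321.186] 12 tip expected [371.608 317.466]
scene [282.1 205.2] [280 203   6   6  19]
scene [304.6 274.6] [298 263  14  22 189]
scene [324.3 281.8] [320 280   8   6  26]
scene [328.  294.4] [327 290   3   9  22]
scene [346.3 315.2] [340 310  12  10  78]
scene [369.4 329.9] [362 318  15  22 219]
scene [392.7 351.1] [385 339  15  23 229]
top [257.1 207.5] [252 202  11  11  88]
top [284.7 207.3] [279 202  12  12  91]
top [202.8 209.4] [196 205  13  10  91]
top [229.8 209.8] [224 205  12  10  84]
311 372.1714285714286
312 371.90909090909093
313 371.72189349112426
314 371.60714285714283
315 370.47210300429185
316 369.85714285714283
24.3833 [ 0.518 -0.067  0.2  ] [ 0.056  0.085 -0.446]
```

```bash
python3 - <<'E'
from h import *
np.set_printoptions(precision=3,suppress=True)
n=robot.grab_frame("scene"); cv2.imwrite("pics/scene8.png",n[:,:,::-1])
for k in (6,7,8):
    im=cv2.imread(f"pics/scene{k}.png")[:,:,::-1]
    b=[c for c,st in blobs(im,(10,90,90),(25,255,255)) if 360<c[0]<396 and 320<c[1]<355]
    hs=[]
    for dr in ((0,0),(0,0)): pass
    u=b[0]+[1.3,-8.5]; h=[hole(im,u+np.array(o),r)[0] for o in ((0,0),) for r in (3,4)]
    f=im[300:318,366:378].astype(float); ex=2*f[:,:,1]-f[:,:,0]-f[:,:,2]  # background greenness
    w=np.clip(60-ex,0,None); rows=[(r+300,((w[r]*np.arange(366,378)).sum()/w[r].sum()).round(2)) for r in (11,12,13)]
    print(k,b,h,[on("scene",q,.116) for q in h],rows)
E
```

```text
6 [array([364.2, 325.1]), array([387.1, 346.3])] [array([365.483, 316.783]), array([365.483, 316.783])] [array([0.516, 0.192, 0.116]), array([0.516, 0.192, 0.116])] [(311, np.float64(372.24)), (312, np.float64(371.97)), (313, np.float64(371.74))]
7 [array([368.8, 329.4]), array([392. , 350.7])] [array([370.201, 320.999]), array([370.201, 320.999])] [array([0.516, 0.205, 0.116]), array([0.516, 0.205, 0.116])] [(311, np.float64(372.34)), (312, np.float64(371.85)), (313, np.float64(371.73))]
8 [array([369.4, 329.9]), array([392.7, 351.1])] [array([370.879, 321.196]), array([370.879, 321.196])] [array([0.516, 0.207, 0.116]), array([0.516, 0.207, 0.116])] [(311, np.float64(372.35)), (312, np.float64(371.89)), (313, np.float64(371.71))]
```

Between pictures 7 and 8 the unit moved about 1.6 mm, a slight overshoot. I trim back about 1.2 mm by regripping the handle.

```bash
python3 - <<'E'
from h import *
np.set_printoptions(precision=4,suppress=True)
def m():
    im=robot.grab_frame("scene"); b=[c for c,st in blobs(im,(10,90,90),(25,255,255)) if 360<c[0]<380 and 322<c[1]<335][0]
    h=hole(im,b+[1.3,-8.5])[0]; print(b,h,on("scene",h,.116),robot.get_state()['ee_pos'],robot.get_state()['time'])
e=robot.get_state()['ee_pos']
robot.move_linear(e+[0,0,-.12],velocity=.12,threshold=8); robot.gripper_to(0); robot.pause(.2); m()
e=robot.get_state()['ee_pos']; robot.move_linear(e+[0,-.0013,0],velocity=.01); robot.pause(.3); m()
robot.gripper_to(.04); robot.pause(.2); m()
e=robot.get_state()['ee_pos']; robot.move_linear(e+[0,0,.12],velocity=.12); m()
E
```

```text
[369.1 329.7] [370.5314 321.0643] [0.5158 0.206  0.116 ] [ 0.5182 -0.067   0.0801] 26.4
[368.6 329.2] [370.0459 320.642 ] [0.5158 0.2047 0.116 ] [ 0.5182 -0.0684  0.0801] 27.025
[368.6 329.2] [370.0527 320.6397] [0.5158 0.2047 0.116 ] [ 0.5182 -0.0683  0.0801] 27.9167
[368.6 329.2] [370.0458 320.6655] [0.5158 0.2047 0.116 ] [ 0.5179 -0.0683  0.1994] 29.1167
```

The port now sits within about 1 mm of the needle axis in the scene view, and the shuttle is still with the arm clear. Handing in.

```bash
python3 -c "
from rig import robot
print(robot.sign_off())"
```

```text
the job is handed in; nothing more can be done
None
```

The job is handed in: the fallen transmitter stands in its gap, and by my camera estimate its port is within about 1 mm of the needle axis; the other four were upright when last checked, and nothing was seen to touch the needle, its stand or the other bench items, though I took no final picture of those.

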